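Cross-order pass on the strainer cover's wing nuts

TASK

The strainer cover is being tightened in cross order, an eighth of a turn per wing nut in each pass: one nut has had its turn (wings slantwise), the other three have wings pointing straight at the cover's middle. With the crown wrench, turn the nut opposite the finished one first, then the other two in either order, each about an eighth of a turn clockwise, keeping the hand itself off cover and nuts. Then stand the wrench upright on the bare table beside the cover and let go.

Things in the scene. Friction and masses are not known exactly. Their poses are not given: they have to be found in the camera images.
- cover: Fixed round strainer housing, 208 mm across, flat dark steel cover 40 mm above the table, low dome in the middle to 49 mm; pipe stub between +x and +y to 126 mm from the centre. Origin: centre of underside, z up. Four steel wing nuts stand 70 mm from its centre at +x, +y, -x, -y. The one at +x is finished: it does not turn, its wings stand at 45 degrees to the line to the centre.
- crown_wrench: Steel wrench, 0.4 kg, 92 mm tall, standing on four prongs. Origin: between the prongs' lower ends, z up. Square grip 30 x 30 mm at z 40 to 92 mm, faces along its x and y; flange 56 mm across at z 22 to 34; prongs 8 mm thick, 22 long, 22 from the axis, under the grip's corners. Set on a nut, grip faces square to the wings, flange on wing tops, it turns 26 degrees free, then takes the nut along.
- nut_opposite (a joint): Wing nut at the cover's -x: angle turned clockwise from above, rad; 0 = wings along the line to the cover's centre, starts within 0.1 of 0; stiff (0.06 N m), stays where left. All nuts: 62 mm across the wings, upright rounded plates 6 mm thick, tops 72 mm above the table; hub 25 mm across. With the wrench set on, its prong ends are 50 mm above the table, two on each side of the wings.
- nut_left (a joint): The same for the wing nut at the cover's +y.
- nut_right (a joint): The same for the wing nut at the cover's -y.
There are look-alikes about, which are no part of the job. Several things look just like the crown_wrench: the one meant starts nearest to the robot's base.

How it is judged:
On the way, in this order (a step that is already met when the one before it is completed fails the run):
1. the nut opposite the finished one has been turned an eighth of a turn, the other two not yet (value of joint nut_opposite between 0.5 and 1.15 rad and value of joint each of nut_left, nut_right below 0.3 rad), for 0.2 s.
2. the two remaining nuts have been turned an eighth of a turn as well (value of joint nut_left between 0.5 and 1.15 rad and value of joint nut_right between 0.5 and 1.15 rad), for 0.2 s.
At the end, for the whole second after the job is handed in: All three nuts stand between 0.5 and 1.15 rad (29 to 66 degrees) clockwise of the line to the cover's centre; the wrench stands upright (within 0.15 rad) with its prongs on the table (within 10 mm of its surface), its axis more than 125 mm from the cover's centre, released and at rest (all of step 2 and value of joint nut_opposite between 0.5 and 1.15 rad and angle between crown_wrench's own z axis and vertical below 0.15 rad and height (world z) of crown_wrench between -0.01 and 0.01 m and horizontal distance between crown_wrench and cover above 0.125 m and linear speed of crown_wrench below 0.02 m/s); the robot touches nothing.
It fails at once if a nut is turned too far (beyond 1.25 rad) (value of joint any of nut_opposite, nut_left, nut_right above 1.25 rad).
It fails at once if the hand presses on the cover or its nuts (more than 2 N) (contact force between any of the fingers, the arm and cover above 2 N).
It also fails if it takes over 72 s, if anything falls off the work surface, if the arm or the gripper's body presses on something with over 40 N, if the wrist force passes 120 N, or if a joint passes its speed limit or range.

ROBOT

A 6-joint arm with a two-finger parallel gripper is mounted at the origin on a cart in front of the work surface, level with it; the furniture and walls round the work are solid. World frame = base frame: x ahead of the robot, y to its left, z up, the work surface at z = 0. Lengths are in m, angles in rad, forces in N, time in s.
With the tool pointing down it reaches from about 0.375 to 0.9 m from the base axis. Payload 3.1 kg.
Tool frame: the origin (TCP) lies at the very end of the fingers, on their centre line; the grasp point (between the pads) lies 19 mm behind it; z points along the fingers, y is the line along which they close (so a half turn about z gives the same grasp; the last joint's range is limited). The gripper opens to 87 mm and grips with 3 to 60 N. Pads are 19 mm wide; open, the fingers measure 117 mm over their backs; the gripper's body (75 mm by 190 mm) begins 51 mm behind the grasp point.
Start: joints at [1.129, 0.527, 1.433, -0, 1.181, -0.178], TCP at [0.163, 0.603, 0.223] pointing down, gripper open.
Joint ranges: [-3.08, 3.08], [-0.75, 2.2], [0.22, 2.44], [-1.43, 4.57], [0, 2.65], [-2.85, 2.85]. Speed limits (rad/s): [2.79, 2.79, 3.14, 3.14, 3.14, 3.14].

INTERFACE

Orientations are given as a unit quaternion [x, y, z, w].
In Python, from rig import robot gives the robot as it stands. The module is installed in compiled form; this text tells all that it offers.
- The arm moves only by the tool play_rows, never from a script. Its argument "steps" is one flat list of numbers, 5 for each row, row after row: the opening, from -1 (shut) to 1 (fully open), then the shift along the tool's x, y, z as a fraction of full scale, then the turn about the tool's z as a fraction of full scale. In form: [claw, tx, ty, tz, twist, claw, tx, ty, tz, twist, ...]. A call has exactly 10 rows; each row shifts and turns the commanded pose from where the row before left it, along the tool's axes as they then stand; what a row does not reach is not made up. Full scale, the value 1, is 0.03 m for a shift and 0.1 rad for a turn. A row lasts 1/10 s, in which the tool goes at most 50 mm and 8.59 degrees, less where a joint would pass 70% of its speed; a pose out of reach is approached as far as the arm can. A call with a number of a shift or a turn outside -1 to 1 is refused whole. A call with a gripper value outside its range is refused whole. The fingers move at their own pace and stop on an object; "grip_force" is the grip in N (left out, the last holds). Time passes only in rows, so rows that do not move let the fingers close, or fill a call up. It gives the time, the measured TCP pose, the force, the opening and the grip force at its end, in the units of the state.
- robot.get_obs(): the state, without advancing time (a new reading comes with each control period).
- robot.camera(name): name is "side" or "top"; returns a dict with "image" (480x640x3 uint8, red, green, blue), "mtx" (3x3 intrinsics, pixels), "rvec" (rotation vector, rad) and "tvec" (3), from world to camera coordinates, as OpenCV has them. Camera axes: x right, y down, z forward; pixel columns grow to the right and rows downward; lengths in m; the calibration is good to about 2 mm. A picture is of the moment at which its call begins. There is no depth.
- robot.hand_in(): hands the job in; it is judged then, once.
The state is a dict: "time": time; "q": joint angles; "joint_velocities": joint speeds; "joint_torque": joint torques, N m; "position": TCP position; "tool_rot": TCP orientation; "ft_force": force on the tool from outside, world axes, zero at the start; "moment": the same for the moment, N m; "grip_width": finger opening in m; "grip_force": force on a finger pad.
Only numpy, scipy, OpenCV 4.12 (cv2) and the standard library are available. Lean on these libraries where they do the work, as an engineer would, in place of code of your own. Each camera call takes 0.05 s, during which the arm holds its last target. There are 200 camera calls.

## Working session

There is one attempt and no reset: what is moved stays moved. The work goes in short steps, Python scripts to look and compute and a tool call to move; the robot and the scene stay as the last step left them, time stands still between calls to the robot, and variables do not carry over. Pictures are saved under pics/ and viewed, at most 10 in all, crops included, and the job is handed in when it is done.

Besides the shell and the picture viewer there is one more tool, called after "Request:" as name(argument=value, ...), one argument or row to a line, values as JSON. play_rows: Moves the arm, as the interface text tells. Shift numbers are shares of 0.03 m and turn numbers shares of 0.1 rad, none past 1 either way. Its arguments: {"type":"object","properties":{"steps":{"type":"array"},"grip_force":{"type":"number"}},"required":["steps"]}

```bash
mkdir -p pics; ls
python3 - <<'E'
from rig import robot
import cv2,numpy as np,pickle
o=robot.get_obs(); print({k:np.round(v,3).tolist() for k,v in o.items()})
for n in("side","top"):
    c=robot.camera(n); cv2.imwrite(f"pics/{n}0.png",c["image"][:,:,::-1]); pickle.dump(c,open(f"{n}0.pkl","wb"))
    R=cv2.Rodrigues(np.array(c["rvec"]))[0]; print(n,np.round(c["mtx"],1).tolist(),"cam pos",np.round(-R.T@np.array(c["tvec"]).ravel(),3),"fwd",np.round(R[2],3), "right",np.round(R[0],3))
E
```

```text
pics
{'time': 0.0, 'q': [1.128, 0.528, 1.434, -0.0, 1.181, -0.178], 'joint_velocities': [0.0, 0.001, -0.0, -0.001, 0.001, 0.001], 'joint_torque': [-0.001, -44.005, -17.659, 0.063, 0.058, -0.0], 'position': [0.163, 0.603, 0.222], 'tool_rot': [0.132, 0.991, -0.001, -0.0], 'ft_force': [-0.376, 0.249, 0.844], 'moment': [-0.053, -0.016, 0.026], 'grip_force': 0.0, 'grip_width': 0.087}
side [[539.8, 0.0, 316.4], [0.0, 539.8, 242.6], [0.0, 0.0, 1.0]] cam pos [0.395 1.208 0.655] fwd [ 0.211 -0.832 -0.514] right [-0.971 -0.237 -0.015]
top [[477.3, 0.0, 315.1], [0.0, 477.3, 234.7], [0.0, 0.0, 1.0]] cam pos [0.553 0.251 1.01 ] fwd [ 0.11   0.034 -0.993] right [ 0.    -0.999 -0.034]
```

View pics/side0.png

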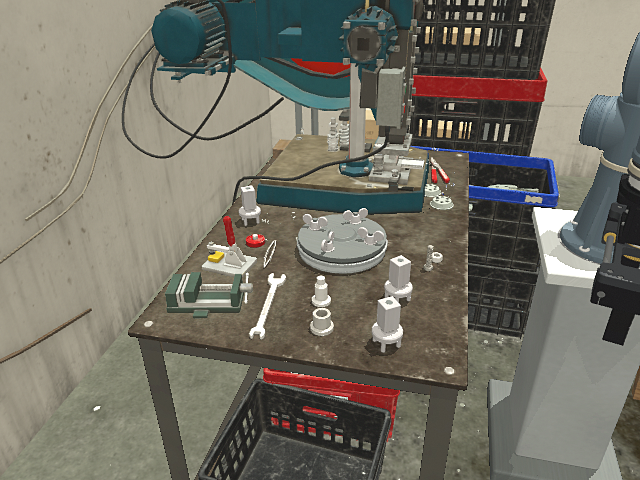

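View pics/top0.png

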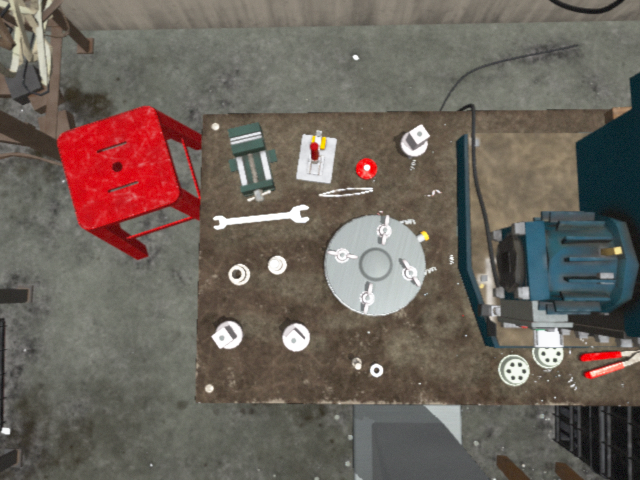

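Side: wrench look-alikes stand at about (388,320), (399,275) and (249,203), and the cover is at about (342,240). Top: the same three are at (228,333), (296,336) and (414,140), the cover centre at (375,265), and the yellow-capped stub at (424,236). So the nut candidates are finished (410,271), opposite (342,256), left (384,231) and right (367,297). The wrench at (296,336) looks nearest to the base, so I'll check that with enlarged crops and numbers.

```bash
cat > h.py <<'E'
import numpy as np,cv2,pickle
from scipy.optimize import least_squares
def cam(c): return cv2.Rodrigues(np.array(c["rvec"],float))[0],np.array(c["tvec"],float).ravel(),np.array(c["mtx"])
def at_z(c,px,z):
    R,t,K=cam(c); d=R.T@np.linalg.inv(K)@np.array([*px,1.]); o=-R.T@t; return o+d*(z-o[2])/d[2]
def proj(c,P):
    return cv2.projectPoints(np.array(P,float).reshape(-1,3),np.array(c["rvec"],float),np.array(c["tvec"],float),np.array(c["mtx"]),None)[0].reshape(-1,2)
def tri(c1,p1,c2,p2):
    f=lambda X: np.r_[proj(c1,X)[0]-p1,proj(c2,X)[0]-p2]
    r=least_squares(f,[.5,.2,.05]); return r.x,np.abs(r.fun).max()
def load(n): return pickle.load(open(n+".pkl","rb"))
E
python3 - <<'E'
from h import *
t=load("top0");s=load("side0")
for p,q in(((228,326),(388,303)),((296,329),(400,262)),((418,133),(249,190))):
    X,e=tri(t,p,s,q); print(np.round(X,3),round(e,1),"dist",round(np.hypot(*X[:2]),3))
A=t["image"][:,:,::-1]; S=s["image"][:,:,::-1]
def crop(I,x,y,w,h,k): return cv2.resize(I[y:y+h,x:x+w],None,fx=k,fy=k,interpolation=cv2.INTER_CUBIC)
a=crop(A,318,205,116,120,5)   # 580x600
cv2.imwrite("pics/cover_top.png",a)
b=crop(A,205,310,120,50,6); b2=crop(S,290,205,130,150,4); 
cv2.imwrite("pics/wr.png",np.vstack([cv2.resize(b,(720,300)),np.hstack([cv2.resize(S[245:355,360:420],(164,300),interpolation=cv2.INTER_CUBIC),cv2.resize(S[205:275,290:420],(556,300),interpolation=cv2.INTER_CUBIC)])]))
E
```

```text
[0.469 0.45  0.079] 5.3 dist 0.65
[0.464 0.318 0.081] 5.3 dist 0.563
[0.854 0.078 0.087] 1.7 dist 0.858
```

View pics/cover_top.png

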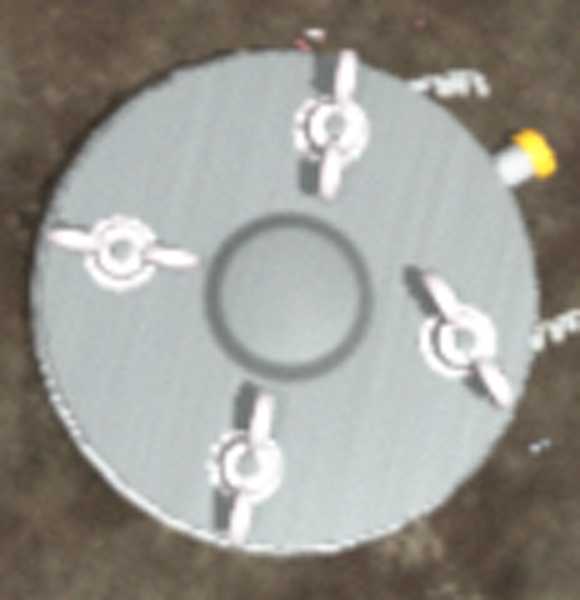

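View pics/wr.png

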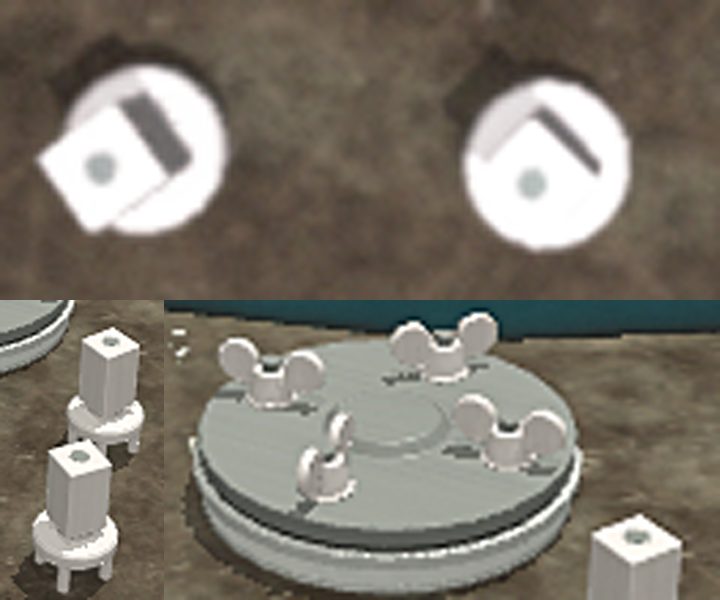

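The crops confirm that the wings at crop (458,340) are slantwise, so that nut is finished. The opposite nut is at crop (122,250), left at (338,127) and right at (247,465). The wrench meant is the one at (296,336): it is 0.56 m from the base, against 0.65 and 0.86 for the others. Next I fit the cover and wrench poses from both views.

Run:
```python
from h import *
t=load("top0");s=load("side0")
T=lambda x,y:np.array([318+(x+.5)/5-.5,205+(y+.5)/5-.5])
S=lambda x,y:np.array([290+x/4.277-.4,205+(y-300)/4.286-.4])
# nuts order: fin, left(+y), opp, right
top=[T(465,338),T(337,125),T(123.5,250),T(250,464)]
discs=[[(410,343),(478,333)],[(238,358),(306,371)],[(311,474),(340,431)],[(479,421),(546,434)]]
sid=[np.mean([S(*a) for a in d],0) for d in discs]
def nuts(p): 
    a=p[2]+np.arange(4)*np.pi/2; return np.c_[p[0]+.07*np.cos(a),p[1]+.07*np.sin(a),np.full(4,p[3])]
f=lambda p:np.r_[(proj(t,nuts(p))-top).ravel(),(proj(s,nuts(p))-sid).ravel()]
r=least_squares(f,[.6,.12,-1.8,.06]);p=r.x;print("cover",np.round(p,4),np.degrees(p[2]));print(np.round(r.fun,1).reshape(2,4,2).tolist());print(np.round(nuts(p),4).tolist())
# cover rim centre
print("rim centre from top",at_z(t,T(286.5,301),.04),"cover proj top",proj(t,[p[0],p[1],.04]))
# wing angles (world) from top view, z=.06
for n,(a,b) in dict(fin=((425,272),(505,405)),left=((347,53),(327,197)),opp=((50,238),(197,262)),right=((262,385),(238,543))).items():
    d=at_z(t,T(*a),.06)-at_z(t,T(*b),.06); print(n,"wing deg mod180",round(np.degrees(np.arctan2(d[1],d[0]))%180,1),"len",round(np.linalg.norm(d),4))
# wrench
h1=np.array([205+531/6-.4,310+184/6-.4]); P=lambda x,y:np.array([360+x/2.733-.4,245+(y-300)/2.727-.4])
X,e=tri(t,h1,s,P(110,341)); print("wrench top hole",np.round(X,4),round(e,2))
c=np.array([at_z(s,P(*q),.092) for q in((81,345),(110,329),(138,339),(109,357))])
print(np.round(c,4).tolist(),c.mean(0)); 
for i in range(4):
    d=c[(i+1)%4]-c[i]; print(round(np.linalg.norm(d),4),round(np.degrees(np.arctan2(d[1],d[0]))%90,1))
# flange blob in top
```

```text
cover [ 0.5631  0.1566 -1.8389  0.061 ] -105.35954636246575
[[[3.5, 19.6], [3.3, 18.5], [2.8, 18.3], [2.9, 19.5]], [[-22.3, -0.3], [-22.4, -0.4], [-21.3, -0.0], [-22.2, -1.0]]]
[[0.5446, 0.0891, 0.061], [0.6306, 0.138, 0.061], [0.5817, 0.2241, 0.061], [0.4956, 0.1751, 0.061]]
rim centre from top [0.59855016 0.16313395 0.04      ] cover proj top [[378.41718198 282.38765588]]
fin wing deg mod180 30.0 len 0.0605
left wing deg mod180 171.3 len 0.0586
opp wing deg mod180 80.6 len 0.0592
right wing deg mod180 170.7 len 0.0625
wrench top hole [0.4537 0.3242 0.0917] 0.12
[[0.4731, 0.3342, 0.092], [0.4556, 0.3089, 0.092], [0.435, 0.3179, 0.092], [0.4524, 0.3453, 0.092]] [0.45403868 0.32655781 0.092     ]
0.0308 55.4
0.0225 66.4
0.0324 57.7
0.0235 61.8
```

Run:
```python
from h import *
t=load("top0");s=load("side0")
T=lambda x,y:np.array([318+(x+.5)/5-.5,205+(y+.5)/5-.5])
S=lambda x,y:np.array([290+(x-164)/4.277-.4,205+(y-300)/4.286-.4])
top=[T(465,338),T(337,125),T(123.5,250),T(250,464)]
discs=[[(410,343),(478,333)],[(238,358),(306,371)],[(311,474),(340,431)],[(479,421),(546,434)]]
sid=[np.mean([S(*a) for a in d],0) for d in discs]
def nuts(p): 
    a=p[2]+np.arange(4)*np.pi/2; return np.c_[p[0]+.07*np.cos(a),p[1]+.07*np.sin(a),np.full(4,p[3])]
f=lambda p:np.r_[(proj(t,nuts(p))-top).ravel(),(proj(s,nuts(p))-sid).ravel()]
r=least_squares(f,[.6,.12,-1.8,.06]);p=r.x;print("cover",np.round(p,4),np.degrees(p[2]));print(np.round(r.fun,1).reshape(2,4,2).tolist());print(np.round(nuts(p),4).tolist())
```

```text
cover [ 0.6001  0.1619 -1.8322  0.0584] -104.9751486142784
[[[0.2, 0.5], [-0.0, 0.1], [-0.1, -0.0], [0.0, 0.5]], [[-0.1, 0.2], [-0.2, 0.1], [-0.0, 0.4], [-0.9, -0.7]]]
[[0.582, 0.0942, 0.0584], [0.6677, 0.1438, 0.0584], [0.6182, 0.2295, 0.0584], [0.5325, 0.1799, 0.0584]]
```

```bash
cat >> h.py <<'E'
def box(x,y,yaw,z0,z1,h=.015):
    a=yaw+np.pi/4+np.arange(4)*np.pi/2; q=np.c_[x+h*2**.5*np.cos(a),y+h*2**.5*np.sin(a)]
    return np.c_[q,np.full(4,z0)],np.c_[q,np.full(4,z1)]
def grad(c):
    g=cv2.GaussianBlur(cv2.cvtColor(c["image"],cv2.COLOR_RGB2GRAY).astype(np.float32),(0,0),.7)
    return np.hypot(cv2.Sobel(g,-1,1,0),cv2.Sobel(g,-1,0,1))
def score(cs,gs,x,y,yaw,z0,z1):
    lo,hi=box(x,y,yaw,z0,z1); u=np.linspace(0,1,20)[:,None]; v=0
    for c,g in zip(cs,gs):
        o=-cam(c)[0].T@cam(c)[1]; n=[np.array([hi[i]-hi[i-1]])@[0,0,0] for i in range(4)]
        vis=[]
        for i in range(4):
            m=(hi[i]+hi[(i+1)%4])/2; vis.append(np.dot(o[:2]-m[:2],m[:2]-[x,y])>0)
        L=[hi[i]+u*(hi[(i+1)%4]-hi[i]) for i in range(4)]+[lo[i]+u*(hi[i]-lo[i]) for i in range(4) if vis[i] or vis[i-1]]
        pts=proj(c,np.vstack(L)).astype(np.float32)
        v+=cv2.remap(g,pts[:,:1],pts[:,1:],cv2.INTER_LINEAR).mean()
    return v
def fitbox(cs,x,y,z0,z1,r=.005,yaws=np.radians(np.arange(0,90,2))):
    gs=[grad(c) for c in cs]; b=(-1,)
    for w in yaws:
        for dx in np.arange(-r,r+1e-6,.001):
            for dy in np.arange(-r,r+1e-6,.001):
                k=score(cs,gs,x+dx,y+dy,w,z0,z1)
                if k>b[0]: b=(k,x+dx,y+dy,np.degrees(w))
    return b
E
python3 - <<'E'
from h import *
t=load("top0");s=load("side0")
for cs in([t,s],[s]):
    b=fitbox(cs,.4537,.3242,.042,.092,r=.003); print(np.round(b,4))
    if len(cs)==2: B=b
out=[]
for c,(x,y) in((t,(266,306)),(s,(370,245))):
    I=cv2.resize(c["image"][y:y+60,x:x+60,::-1],None,fx=6,fy=6,interpolation=cv2.INTER_CUBIC)
    J=I.copy()
    lo,hi=box(B[1],B[2],np.radians(B[3]),.042,.092)
    for Q in(lo,hi): cv2.polylines(J,[np.int32((proj(c,Q)-[x,y]+.5)*6)],True,(0,0,255),1)
    out.append(J)
cv2.imwrite("pics/wfit.png",np.hstack(out))
E
```

```text
[5.037474e+02 4.537000e-01 3.262000e-01 4.400000e+01]
[288.8315   0.4537   0.3272  46.    ]
```

View pics/wfit.png

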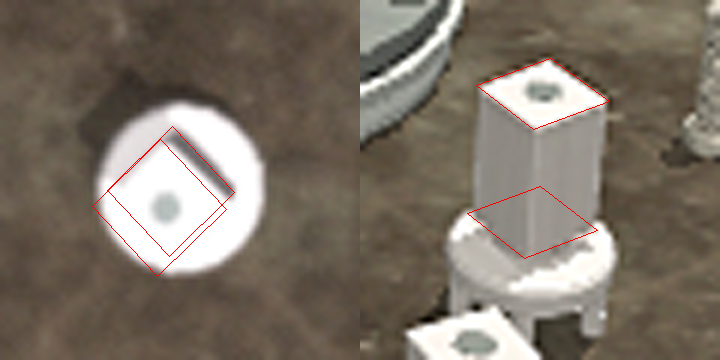

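The fit puts the wrench at about (0.454, 0.325) with yaw 45°, and the projected top-face outline lies on the grip in the side view (top crop centre about (160,205)). I turn the tool and go above it.

Request:
play_rows(
  steps=[1, 0, 0, 0, 0.87, 1, 0, 0, 0, 0.87, 1, 0, 0, 0, 0.87, 1, 0, 0, 0, 0.87, 1, 0, 0, 0, 0.87, 1, 0, 0, 0, 0.85, 1, -1, 0, 0, 0, 1, -1, 0, 0, 0, 1, -1, 0, 0, 0, 1, -1, 0, 0, 0],
  grip_force=45,
)

```text
time: 1.1
position: [0.2483, 0.5175, 0.222]
tool_rot: [0.382, 0.924, -0.001, -0.0]
ft_force: [0.6, 1.3, -0.3]
grip_width: 0.0868
grip_force: 0.0
```

Request:
play_rows(
  steps=[1, -1, 0, 0, 0, 1, -1, 0, 0, 0, 1, -1, 0, 0, 0, 1, -1, 0.3, 0, 0, 1, -1, 0, 0, 0, 1, -1, 0, 0, 0, 1, -1, 0, 0, 0, 1, -1, 0, 0, 0, 1, -1, 0, 0, 0, 1, -0.4, 0, 0, 0],
)

```text
time: 2.1
position: [0.4556, 0.3242, 0.2222]
tool_rot: [0.383, 0.924, -0.0, 0.0]
ft_force: [-0.4, 0.3, 0.4]
grip_width: 0.0872
grip_force: 0.0
```

Request:
play_rows(
  steps=[1, 0.06, 0, 0.9, 0, 1, 0, 0, 0.9, 0, 1, 0, 0, 0.9, 0, 1, 0, 0, 0.9, 0, 1, 0, 0, 0.9, 0, 1, 0, 0, 0.7, 0, 1, 0, 0, 0.6, 0, 1, 0, 0, 0, 0, -1, 0, 0, 0, 0, -1, 0, 0, 0, 0],
)

```text
time: 3.1
position: [0.4532, 0.3278, 0.0495]
tool_rot: [0.382, 0.924, 0.001, 0.001]
ft_force: [0.5, -0.4, -0.1]
grip_width: 0.0779
grip_force: 0.0
```

Request:
play_rows(
  steps=[-1, 0, 0, 0, 0, -1, 0, 0, 0, 0, -1, 0, 0, 0, 0, -1, 0, 0, 0, 0, -1, 0, 0, 0, 0, -1, 0, 0, 0, 0, -1, 0, 0, 0, 0, -1, 0, 0, 0, 0, -1, 0, 0, 0, 0, -1, 0, 0, 0, 0],
)

```text
time: 4.1
position: [0.4522, 0.327, 0.0484]
tool_rot: [0.382, 0.924, -0.0, -0.0]
ft_force: [-2.5, -1.7, 1.5]
grip_width: 0.0296
grip_force: 45.0
```

Request:
play_rows(
  steps=[-1, 0, 0, -0.9, 0, -1, 0, 0, -0.9, 0, -1, 0, 0, -0.9, 0, -1, 0, 0, -0.7, 0, -1, 0, 0, 0, -0.96, -1, 0, 0, 0, -0.96, -1, 0, 0, 0, -0.96, -1, 0, 0, 0, -0.96, -1, 0, 0, 0, -0.96, -1, 0, 0, 0, -0.96],
)

```text
time: 5.1
position: [0.4529, 0.3275, 0.1497]
tool_rot: [0.102, 0.995, 0.0, 0.0]
ft_force: [0.0, 0.1, -4.8]
grip_width: 0.0295
grip_force: 45.0
```

Request:
play_rows(
  steps=[-1, -0.8, -0.27, 0, 0, -1, -0.8, -0.27, 0, 0, -1, -0.8, -0.27, 0, 0, -1, -0.8, -0.27, 0, 0, -1, -0.8, -0.27, 0, 0, -1, -0.8, -0.27, 0, 0, -1, -0.8, -0.27, 0, 0, -1, -0.49, -0.14, 0, 0, -1, 0, 0, 0, 0, -1, 0, 0, 0, 0],
)

```text
time: 6.1
position: [0.6178, 0.2302, 0.1496]
tool_rot: [0.104, 0.995, 0.0, -0.001]
ft_force: [-0.2, -0.4, -4.5]
grip_width: 0.0299
grip_force: 45.0
```

Run:
```python
from rig import robot
from h import *
o=robot.get_obs(); print(o["time"],np.round(o["position"],4),np.round(o["tool_rot"],3),np.round(o["q"],3),np.round(o["ft_force"],1))
s=robot.camera("side");t=robot.camera("top");pickle.dump(s,open("side1.pkl","wb"));pickle.dump(t,open("top1.pkl","wb"))
p=proj(s,o["position"])[0];x,y=np.int32(p)-[45,30]
I=cv2.resize(s["image"][y:y+90,x:x+90,::-1],None,fx=6,fy=6,interpolation=cv2.INTER_CUBIC);print(x,y)
# predicted wrench outlines at TCP xy, yaw 78: flange circle + prong ends
T=np.array(o["position"]); a=np.linspace(0,6.3,60)
q=o["tool_rot"]; yaw=np.arctan2(q[1]**2-q[0]**2,2*q[0]*q[1]); print(np.degrees(yaw))
for dz,col in((.034,(0,0,255)),(.022,(0,255,0))):
    P=np.c_[T[0]+.028*np.cos(a),T[1]+.028*np.sin(a),np.full(60,T[2]-.048+dz)]
    cv2.polylines(I,[np.int32((proj(s,P)-[x,y]+.5)*6)],False,col,1)
for k in range(4):
    b=yaw+np.pi/4+k*np.pi/2; c=np.c_[T[0]+.022*np.cos(b)+.004*np.cos(a),T[1]+.022*np.sin(b)+.004*np.sin(a),np.full(60,T[2]-.048)]
    cv2.polylines(I,[np.int32((proj(s,c)-[x,y]+.5)*6)],False,(255,0,0),1)
cv2.imwrite("pics/set1.png",I)
```

```text
6.1 [0.6178 0.2302 0.1496] [ 0.104  0.995  0.    -0.001] [ 1.870e-01  6.560e-01  1.405e+00  1.000e-03  1.083e+00 -1.176e+00] [-0.2 -0.4 -4.5]
282 173
78.06802002467442
```

View pics/set1.png

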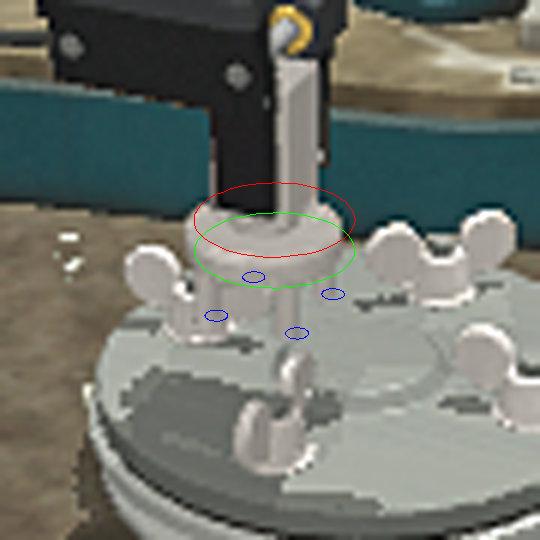

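The side crop shows the wrench hanging over the opposite nut (hub at about (270,440)). Its flange spans x 185–343 against the predicted 194–355, so it sits about 3 mm towards +x. I correct for that and descend.

Request:
play_rows(
  steps=[-1, 0.09, -0.05, 0, 0, -1, 0, 0, 0.4, 0, -1, 0, 0, 0.4, 0, -1, 0, 0, 0.1, 0, -1, 0, 0, 0.1, 0, -1, 0, 0, 0.1, 0, -1, 0, 0, 0.1, 0, -1, 0, 0, 0.1, 0, -1, 0, 0, 0, 0, -1, 0, 0, 0, 0],
)

```text
time: 7.2
position: [0.6161, 0.229, 0.1116]
tool_rot: [0.104, 0.995, 0.0, 0.0]
ft_force: [-0.7, 0.1, -5.1]
grip_width: 0.03
grip_force: 45.0
```

Request:
play_rows(
  steps=[-1, 0, 0, 0.1, 0, -1, 0, 0, 0.1, 0, -1, 0, 0, 0.1, 0, -1, 0, 0, 0.08, 0, -1, 0, 0, 0, 0, -1, 0, 0, 0, 0, -1, 0, 0, 0, 0, -1, 0, 0, 0, 0, -1, 0, 0, 0, 0, -1, 0, 0, 0, 0],
)

```text
time: 8.2
position: [0.616, 0.229, 0.1003]
tool_rot: [0.104, 0.995, 0.0, 0.0]
ft_force: [-0.6, -0.0, -4.5]
grip_width: 0.0292
grip_force: 45.0
```

Run:
```python
from rig import robot
from h import *
o=robot.get_obs(); print(o["time"],np.round(o["position"],4),np.round(o["ft_force"],1),np.round(o["moment"],3))
s=robot.camera("side");pickle.dump(s,open("side2.pkl","wb"))
x,y=290,190
cv2.imwrite("pics/set2.png",cv2.resize(s["image"][y:y+80,x:x+100,::-1],None,fx=6,fy=6,interpolation=cv2.INTER_CUBIC))
```

```text
8.2 [0.616  0.229  0.1003] [-0.6 -0.  -4.5] [ 0.021  0.031 -0.003]
```

View pics/set2.png

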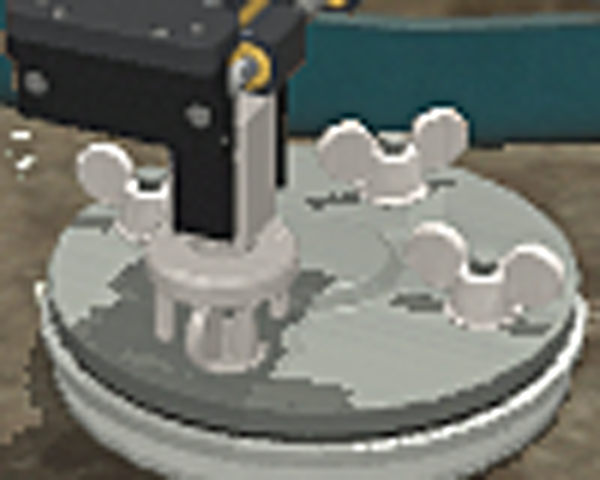

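The wrench is seated: the prongs at x≈163 and 278 straddle the hub at about (230,340), and the force is clean. After a small recentring I turn it clockwise.

Request:
play_rows(
  steps=[-1, 0.06, -0.03, 0, 0, -1, 0, 0.008, 0, 1, -1, 0, 0.008, 0, 1, -1, 0, 0.008, 0, 1, -1, 0, 0.008, 0, 1, -1, 0, 0.008, 0, 1, -1, 0, 0.008, 0, 1, -1, 0, 0.008, 0, 1, -1, 0, 0.008, 0, 1, -1, 0, 0.008, 0, 1],
)

```text
time: 9.25
position: [0.6149, 0.2306, 0.1002]
tool_rot: [0.528, 0.849, 0.0, -0.0]
ft_force: [-0.0, -0.1, -3.6]
grip_width: 0.0297
grip_force: 45.0
```

Request:
play_rows(
  steps=[-1, 0, 0.008, 0, 1, -1, 0, 0.008, 0, 1, -1, 0, 0.008, 0, 1, -1, 0, 0.008, 0, 1, -1, 0, 0, 0, 0, -1, 0, 0, 0, 0, -1, 0, -0.008, 0, -1, -1, 0, -0.008, 0, -1, -1, 0, 0, 0, 0, -1, 0, 0, 0, 0],
)

```text
time: 10.25
position: [0.6157, 0.2302, 0.1002]
tool_rot: [0.609, 0.793, -0.0, 0.0]
ft_force: [0.0, 0.7, -4.5]
grip_width: 0.0298
grip_force: 45.0
```

Request:
play_rows(
  steps=[-1, 0, 0, -0.4, 0, -1, 0, 0, -0.6, 0, -1, 0, 0, -0.7, 0, -1, 0, -0.008, 0, -1, -1, 0, -0.008, 0, -1, -1, 0, -0.008, 0, -1, -1, 0, -0.008, 0, -1, -1, 0, -0.008, 0, -1, -1, 0, -0.008, 0, -1, -1, 0, -0.008, 0, -1],
)

```text
time: 11.25
position: [0.6145, 0.2295, 0.1522]
tool_rot: [0.298, 0.955, 0.0, 0.0]
ft_force: [0.3, 0.4, -4.8]
grip_width: 0.0293
grip_force: 45.0
```

Request:
play_rows(
  steps=[-1, 0, -0.008, 0, -1, -1, 0, -0.008, 0, -1, -1, 0, -0.008, 0, -1, -1, 0, -0.008, 0, -1, -1, 0, 0, 0, 0, -1, 0, 0, 0, 0, -1, 0, 0, 0, 0, -1, 0, 0, 0, 0, -1, 0, 0, 0, 0, -1, 0, 0, 0, 0],
)

```text
time: 12.25
position: [0.6138, 0.2287, 0.1511]
tool_rot: [0.104, 0.995, -0.0, -0.0]
ft_force: [-0.8, 0.3, -4.9]
grip_width: 0.0298
grip_force: 45.0
```

```bash
cat >> h.py <<'E'
def state(o):
    q=o["tool_rot"]; psi=np.arctan2(q[1]**2-q[0]**2,2*q[0]*q[1]); return np.array(o["position"]),psi
def shift(p,psi,tgt):  # full-scale units along tool x,y
    d=np.array(tgt[:2])-p[:2]; return np.round([d@[-np.sin(psi),np.cos(psi)]/.03,d@[np.cos(psi),np.sin(psi)]/.03],2)
E
python3 - <<'E'
from rig import robot
from h import *
o=robot.get_obs(); p,psi=state(o); print(o["time"],np.round(p,4),np.degrees(psi),np.round(o["ft_force"],1))
s=robot.camera("side");pickle.dump(s,open("side3.pkl","wb"))
# TCP target: opp TCP at seating was (.6143,.2286) incl. recentring
c=[.6142,.2285]; N=np.array([[.6182,.2295],[.5325,.1799],[.6677,.1438]])
for n in N: print(n, shift(p,psi,n-N[0]+c), n-N[0]+c)
x,y=290,190
cv2.imwrite("pics/set3.png",cv2.resize(s["image"][y:y+80,x:x+100,::-1],None,fx=6,fy=6,interpolation=cv2.INTER_CUBIC))
E
```

```text
12.25 [0.6138 0.2287 0.1511] 78.0756060322423 [-0.8  0.3 -4.9]
[0.6182 0.2295] [-0.01 -0.  ] [0.6142 0.2285]
[0.5325 0.1799] [ 2.44 -2.21] [0.5285 0.1789]
[0.6677 0.1438] [-2.22 -2.46] [0.6637 0.1428]
```

View pics/set3.png

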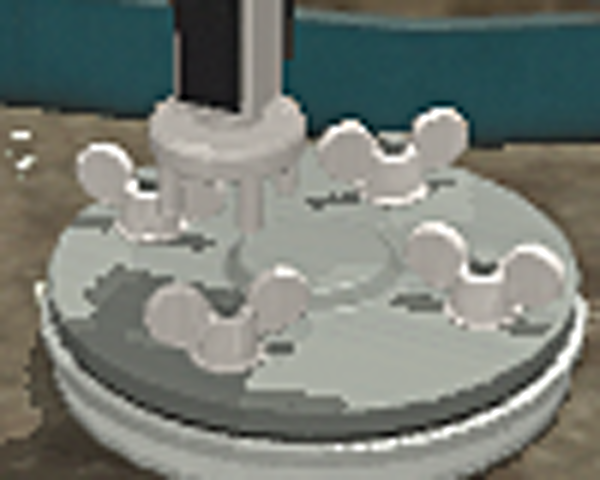

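The opposite nut has clearly turned: its wing discs are now at crop (176,315) and (282,295). I measure its angle.

Run:
```python
from h import *
s=load("side3")
P=lambda x,y:at_z(s,(290+x/6-.4,190+y/6-.4),.06)
for n,a,b in(("opp",(176,315),(282,295)),("right",(438,250),(533,272)),("fin",(346,150),(441,137))):
    A,B=P(*a),P(*b);d=A-B;print(n,np.degrees(np.arctan2(d[1],d[0]))%180,np.linalg.norm(d),(A+B)/2)
```

```text
opp 32.573012245581545 0.04053724595365581 [0.61681681 0.23102545 0.06      ]
right 166.6278709934191 0.03750215583624887 [0.53192968 0.18022041 0.06      ]
fin 28.241313035444396 0.039066914496046476 [0.58103465 0.09647852 0.06      ]
```

Opposite nut is at about 0.74 rad. Next is the right nut.

Request:
play_rows(
  steps=[-1, 0.61, -0.55, 0, 0, -1, 0.61, -0.55, 0, 0, -1, 0.61, -0.55, 0, 0, -1, 0.61, -0.56, 0, 0, -1, 0, 0, 0, 0, -1, 0, 0, 0.4, 0, -1, 0, 0, 0.4, 0, -1, 0, 0, 0.1, 0, -1, 0, 0, 0.1, 0, -1, 0, 0, 0.1, 0],
)

```text
time: 13.3
position: [0.529, 0.1792, 0.1176]
tool_rot: [0.104, 0.995, 0.0, 0.0]
ft_force: [0.3, 0.1, -5.6]
grip_width: 0.0294
grip_force: 45.0
```

Request:
play_rows(
  steps=[-1, 0, 0, 0.1, 0, -1, 0, 0, 0.1, 0, -1, 0, 0, 0.1, 0, -1, 0, 0, 0.1, 0, -1, 0, 0, 0.1, 0, -1, 0, 0, 0.1, 0, -1, 0, 0, 0, 0, -1, 0, 0, 0, 0, -1, 0, 0, 0, 0, -1, 0, 0, 0, 0],
)

```text
time: 14.3
position: [0.5287, 0.179, 0.1003]
tool_rot: [0.104, 0.995, 0.0, 0.0]
ft_force: [0.5, -0.1, -4.3]
grip_width: 0.0296
grip_force: 45.0
```

Run:
```python
from rig import robot
from h import *
o=robot.get_obs(); p,psi=state(o); print(o["time"],np.round(p,4),np.degrees(psi),np.round(o["ft_force"],1),np.round(o["moment"],3))
s=robot.camera("side");pickle.dump(s,open("side4.pkl","wb"))
x,y=320,170
cv2.imwrite("pics/set4.png",cv2.resize(s["image"][y:y+90,x:x+100,::-1],None,fx=6,fy=6,interpolation=cv2.INTER_CUBIC))
```

```text
14.3 [0.5287 0.179  0.1003] 78.09381687418538 [ 0.5 -0.1 -4.3] [0.003 0.029 0.015]
```

View pics/set4.png

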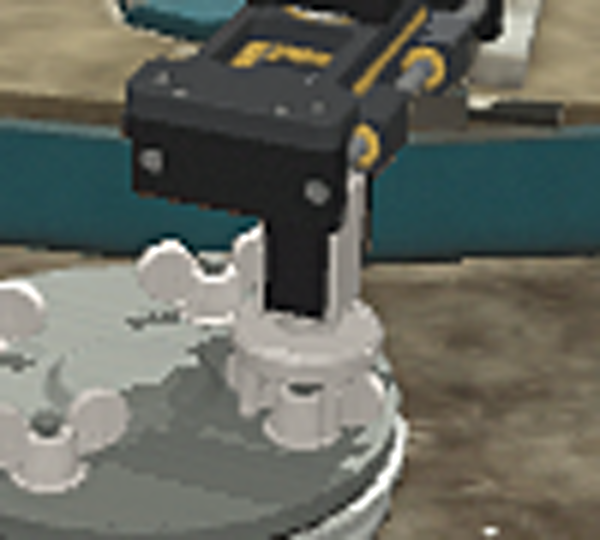

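The wrench is seated on the right nut: hub at about (303,420) under the flange at about (308,340), with no extra force. Turning it now.

Request:
play_rows(
  steps=[-1, 0, 0.008, 0, 1, -1, 0, 0.008, 0, 1, -1, 0, 0.008, 0, 1, -1, 0, 0.008, 0, 1, -1, 0, 0.008, 0, 1, -1, 0, 0.008, 0, 1, -1, 0, 0.008, 0, 1, -1, 0, 0.008, 0, 1, -1, 0, 0.008, 0, 1, -1, 0, 0.008, 0, 1],
)

```text
time: 15.35
position: [0.5304, 0.182, 0.1003]
tool_rot: [0.57, 0.822, 0.001, -0.0]
ft_force: [1.5, 3.8, -4.6]
grip_width: 0.0295
grip_force: 45.0
```

Request:
play_rows(
  steps=[-1, 0, 0.008, 0, 1, -1, 0, 0.008, 0, 1, -1, 0, 0.008, 0, 1, -1, 0, 0, 0, 0.3, -1, 0, 0, 0, 0, -1, 0, 0, 0, 0, -1, 0, 0, 0, -0.3, -1, 0, -0.008, 0, -1, -1, 0, -0.008, 0, -1, -1, 0, 0, 0, 0],
)

```text
time: 16.35
position: [0.5292, 0.1803, 0.0999]
tool_rot: [0.608, 0.794, -0.001, -0.001]
ft_force: [0.3, -0.5, -5.0]
grip_width: 0.0298
grip_force: 45.0
```

Request:
play_rows(
  steps=[-1, 0, 0, -0.4, 0, -1, 0, 0, -0.6, 0, -1, 0, 0, -0.7, 0, -1, 0, -0.008, 0, -1, -1, 0, -0.008, 0, -1, -1, 0, -0.008, 0, -1, -1, 0, -0.008, 0, -1, -1, 0, -0.008, 0, -1, -1, 0, -0.008, 0, -1, -1, 0, -0.008, 0, -1],
)

```text
time: 17.35
position: [0.5285, 0.1798, 0.152]
tool_rot: [0.298, 0.955, -0.0, 0.0]
ft_force: [-0.7, -0.2, -4.6]
grip_width: 0.0296
grip_force: 45.0
```

Request:
play_rows(
  steps=[-1, 0, -0.008, 0, -1, -1, 0, -0.008, 0, -1, -1, 0, -0.008, 0, -1, -1, 0, -0.008, 0, -1, -1, 0, 0, 0, 0, -1, 0, 0, 0, 0, -1, 0, 0, 0, 0, -1, 0, 0, 0, 0, -1, 0, 0, 0, 0, -1, 0, 0, 0, 0],
)

```text
time: 18.35
position: [0.5283, 0.1792, 0.1511]
tool_rot: [0.104, 0.995, -0.0, -0.0]
ft_force: [-0.6, -0.2, -5.2]
grip_width: 0.0295
grip_force: 45.0
```

Run:
```python
from rig import robot
from h import *
o=robot.get_obs(); p,psi=state(o); print(o["time"],np.round(p,4),np.degrees(psi),np.round(o["ft_force"],1))
print(shift(p,psi,[.6637,.1428]))
```

```text
18.35 [0.5283 0.1792 0.1511] 78.07281349420117 [-0.6 -0.2 -5.2]
[-4.67 -0.25]
```

Request:
play_rows(
  steps=[-1, -0.78, -0.05, 0, 0, -1, -0.78, -0.05, 0, 0, -1, -0.78, -0.05, 0, 0, -1, -0.78, -0.05, 0, 0, -1, -0.78, -0.05, 0, 0, -1, -0.77, 0, 0, 0, -1, 0, 0, 0, 0, -1, 0, 0, 0.4, 0, -1, 0, 0, 0.4, 0, -1, 0, 0, 0.1, 0],
)

```text
time: 19.35
position: [0.6607, 0.1432, 0.121]
tool_rot: [0.103, 0.995, -0.0, -0.003]
ft_force: [0.4, 0.0, -4.1]
grip_width: 0.03
grip_force: 45.0
```

Request:
play_rows(
  steps=[-1, 0, 0, 0.1, 0, -1, 0, 0, 0.1, 0, -1, 0, 0, 0.1, 0, -1, 0, 0, 0.1, 0, -1, 0, 0, 0.1, 0, -1, 0, 0, 0.1, 0, -1, 0, 0, 0.1, 0, -1, 0, 0, 0.1, 0, -1, 0, 0, 0, 0, -1, 0, 0, 0, 0],
)

```text
time: 20.35
position: [0.6639, 0.1429, 0.1]
tool_rot: [0.104, 0.995, -0.0, -0.0]
ft_force: [0.5, 0.2, -5.0]
grip_width: 0.0299
grip_force: 45.0
```

Run:
```python
from rig import robot
from h import *
o=robot.get_obs(); p,psi=state(o); print(o["time"],np.round(p,4),np.degrees(psi),np.round(o["ft_force"],1),np.round(o["moment"],3))
```

```text
20.35 [0.6639 0.1429 0.1   ] 78.09475074926628 [ 0.5  0.2 -5. ] [0.001 0.018 0.049]
```

Request:
play_rows(
  steps=[-1, 0, 0.008, 0, 1, -1, 0, 0.008, 0, 1, -1, 0, 0.008, 0, 1, -1, 0, 0.008, 0, 1, -1, 0, 0.008, 0, 1, -1, 0, 0.008, 0, 1, -1, 0, 0.008, 0, 1, -1, 0, 0.008, 0, 1, -1, 0, 0.008, 0, 1, -1, 0, 0.008, 0, 1],
)

```text
time: 21.35
position: [0.6658, 0.146, 0.1005]
tool_rot: [0.57, 0.822, 0.001, 0.0]
ft_force: [-0.1, 2.4, -5.6]
grip_width: 0.03
grip_force: 45.0
```

Request:
play_rows(
  steps=[-1, 0, 0.008, 0, 1, -1, 0, 0.008, 0, 1, -1, 0, 0.008, 0, 1, -1, 0, 0, 0, 0.3, -1, 0, 0, 0, 0, -1, 0, 0, 0, 0, -1, 0, 0, 0, -0.3, -1, 0, -0.008, 0, -1, -1, 0, -0.008, 0, -1, -1, 0, 0, 0, 0],
)

```text
time: 22.35
position: [0.6649, 0.1441, 0.1]
tool_rot: [0.608, 0.794, -0.001, -0.0]
ft_force: [1.0, 0.4, -4.7]
grip_width: 0.0298
grip_force: 45.0
```

Request:
play_rows(
  steps=[-1, 0, 0, -0.4, 0, -1, 0, 0, -0.6, 0, -1, 0, 0, -0.7, 0, -1, 0, -0.008, 0, -1, -1, 0, -0.008, 0, -1, -1, 0, -0.008, 0, -1, -1, 0, -0.008, 0, -1, -1, 0, -0.008, 0, -1, -1, 0, -0.008, 0, -1, -1, 0, -0.008, 0, -1],
)

```text
time: 23.35
position: [0.6641, 0.1437, 0.1522]
tool_rot: [0.298, 0.955, -0.0, 0.0]
ft_force: [0.6, 0.7, -5.1]
grip_width: 0.0293
grip_force: 45.0
```

Run:
```python
from rig import robot
from h import *
o=robot.get_obs(); p,psi=state(o); print(o["time"],np.round(p,4),np.degrees(psi),np.round(o["ft_force"],1),np.round(o["q"],2))
for tgt in([.4522,.327],[.47,.30]): print(tgt,shift(p,psi,tgt),np.hypot(tgt[0]-.6001,tgt[1]-.1619))
```

```text
23.35 [0.6641 0.1437 0.1522] 55.339517151013524 [ 0.6  0.7 -5.1] [ 0.05  0.68  1.35 -0.    1.12 -0.92]
[0.4522, 0.327] [9.29 1.01] 0.2216583406957654
[0.47, 0.3] [8.29 0.61] 0.1897303876557469
```

Request:
play_rows(
  steps=[-1, 0.93, 0.1, 0, 0, -1, 0.93, 0.1, 0, 0, -1, 0.93, 0.1, 0, 0, -1, 0.93, 0.1, 0, 0, -1, 0.93, 0.1, 0, 0, -1, 0.93, 0.1, 0, 0, -1, 0.93, 0.1, 0, 0, -1, 0.93, 0.1, 0, 0, -1, 0.93, 0.1, 0, 0, -1, 0.93, 0.1, 0, 0],
)

```text
time: 24.35
position: [0.4518, 0.3286, 0.1524]
tool_rot: [0.3, 0.954, 0.0, 0.001]
ft_force: [0.1, -0.9, -3.7]
grip_width: 0.0296
grip_force: 45.0
```

Run:
```python
from rig import robot
from h import *
o=robot.get_obs(); p,psi=state(o); print(o["time"],np.round(p,4),np.degrees(psi))
s=robot.camera("side");t=robot.camera("top");pickle.dump(s,open("side5.pkl","wb"));pickle.dump(t,open("top5.pkl","wb"))
a=cv2.resize(t["image"][205:325,318:434,::-1],(390,403),interpolation=cv2.INTER_CUBIC)
b=cv2.resize(s["image"][200:300,293:393,::-1],(403,403),interpolation=cv2.INTER_CUBIC)
cv2.imwrite("pics/done.png",np.hstack([a,b]))
```

```text
24.35 [0.4518 0.3286 0.1524] 55.09886127163983
```

View pics/done.png

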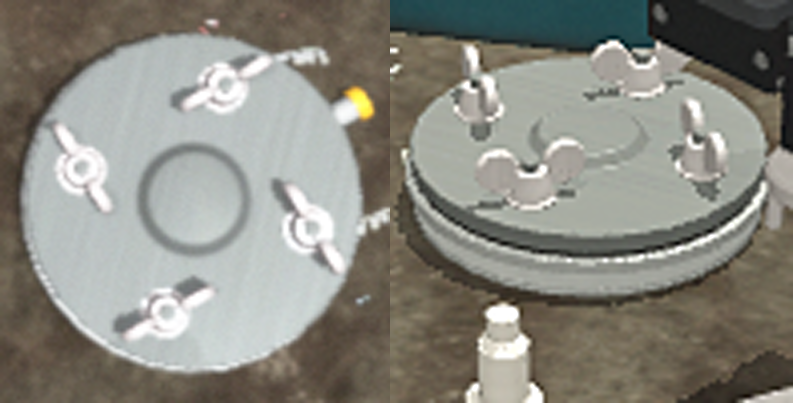

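Top half: all three nuts are now slantwise like the finished one. The opposite nut (83,168), left (223,85) and right (165,312) read about 0.71, 0.88 and 0.91 rad clockwise. Now I set the wrench down at its old bare spot.

Request:
play_rows(
  steps=[-1, 0, 0, 0.8, 0, -1, 0, 0, 0.8, 0, -1, 0, 0, 0.8, 0, -1, 0, 0, 0.6, 0, -1, 0, 0, 0.2, 0, -1, 0, 0, 0.1, 0, -1, 0, 0, 0.1, 0, -1, 0, 0, 0.03, 0, -1, 0, 0, 0, 0, -1, 0, 0, 0, 0],
)

```text
time: 25.45
position: [0.4526, 0.3282, 0.0489]
tool_rot: [0.299, 0.954, 0.0, 0.0]
ft_force: [0.5, -0.1, -4.4]
grip_width: 0.0294
grip_force: 45.0
```

Request:
play_rows(
  steps=[-1, 0, 0, 0.02, 0, -1, 0, 0, 0.02, 0, -1, 0, 0, 0, 0, -1, 0, 0, 0, 0, -1, 0, 0, 0, 0, -1, 0, 0, 0, 0, -1, 0, 0, 0, 0, -1, 0, 0, 0, 0, -1, 0, 0, 0, 0, -1, 0, 0, 0, 0],
)

```text
time: 26.45
position: [0.4526, 0.3281, 0.0484]
tool_rot: [0.299, 0.954, 0.0, 0.0]
ft_force: [-0.6, -1.0, 5.8]
grip_width: 0.0297
grip_force: 45.0
```

Table contact is felt (the force went from -4.4 to +5.8 N), so I release and lift clear.

Request:
play_rows(
  steps=[-0.2, 0, 0, 0, 0, 0.2, 0, 0, 0, 0, 0.6, 0, 0, 0, 0, 1, 0, 0, 0, 0, 1, 0, 0, 0, 0, 1, 0, 0, 0, 0, 1, 0, 0, 0, 0, 1, 0, 0, 0, 0, 1, 0, 0, 0, 0, 1, 0, 0, 0, 0],
)

```text
time: 27.45
position: [0.4522, 0.328, 0.047]
tool_rot: [0.299, 0.954, -0.0, -0.0]
ft_force: [-0.0, 1.1, -0.1]
grip_width: 0.0861
grip_force: 0.0
```

Request:
play_rows(
  steps=[1, 0, 0, -0.2, 0, 1, 0, 0, -0.4, 0, 1, 0, 0, -0.8, 0, 1, 0, 0, -0.9, 0, 1, 0, 0, -0.9, 0, 1, 0, 0, -0.9, 0, 1, 0, 0, -0.9, 0, 1, 0, 0, 0, 0, 1, 0, 0, 0, 0, 1, 0, 0, 0, 0],
)

```text
time: 28.45
position: [0.4514, 0.3276, 0.1964]
tool_rot: [0.299, 0.954, -0.001, -0.001]
ft_force: [0.5, -0.8, -0.7]
grip_width: 0.087
grip_force: 0.0
```

Run:
```python
from rig import robot
from h import *
o=robot.get_obs(); p,psi=state(o); print(o["time"],np.round(p,4),o["grip_width"],np.round(o["ft_force"],1))
s=robot.camera("side"); t0=load("top0")
b=fitbox([s],.4526,.327,.042,.092,r=.005,yaws=np.radians(np.arange(45,66,2))); print("upright box fit side",np.round(b,4))
```

```text
28.45 [0.4514 0.3276 0.1964] 0.08701214106437832 [ 0.5 -0.8 -0.7]
upright box fit side [182.0779   0.4556   0.331   59.    ]
```

Run:
```python
from rig import robot
from h import *
s=robot.camera("side"); g=grad(s); s0=load("side0"); g0=grad(s0)
print("ref",score([s0],[g0],.4537,.3272,np.radians(46),.042,.092))
for z in(-.02,-.01,-.005,0,.005,.01):
    b=fitbox([s],.4546,.329,.042+z,.092+z,r=.006,yaws=np.radians(np.arange(48,64,3))); print(z,np.round(b,4))
# bright-blob silhouette (light steel) near wrench, tilt by principal axis vs reference
for c in(s0,s):
    h=cv2.cvtColor(c["image"],cv2.COLOR_RGB2HSV)[240:305,378:425]; m=((h[...,2]>125)&(h[...,1]<60))
    r=[(m[i].nonzero()[0].min()+378,m[i].nonzero()[0].max()+378) if m[i].any() else None for i in range(0,65,6)]; print(r)
```

```text
ref 288.83148
-0.02 [93.8301  0.4566  0.323  51.    ]
-0.01 [106.5616   0.4566   0.323   63.    ]
-0.005 [184.9497   0.4566   0.323   54.    ]
0 [182.866    0.4556   0.331   60.    ]
0.005 [145.7834   0.4556   0.335   63.    ]
0.01 [106.0006   0.4566   0.329   51.    ]
[(np.int64(378), np.int64(405)), (np.int64(378), np.int64(419)), (np.int64(381), np.int64(384)), (np.int64(379), np.int64(406)), (np.int64(390), np.int64(424)), (np.int64(389), np.int64(410)), (np.int64(389), np.int64(409)), (np.int64(385), np.int64(410)), (np.int64(385), np.int64(412)), (np.int64(385), np.int64(411)), (np.int64(378), np.int64(410))]
[(np.int64(378), np.int64(413)), (np.int64(378), np.int64(416)), (np.int64(381), np.int64(384)), (np.int64(379), np.int64(403)), (np.int64(388), np.int64(413)), (np.int64(388), np.int64(408)), (np.int64(387), np.int64(407)), (np.int64(385), np.int64(408)), (np.int64(383), np.int64(410)), (np.int64(384), np.int64(411)), (np.int64(378), np.int64(408))]
```

The silhouette matches the original standing wrench row by row, and the best fit is at z≈0, so it stands upright on the table. Handing in.

```bash
python3 -c "
from rig import robot
print(robot.hand_in())"
```

```text
the job is handed in; nothing more can be done
None
```

Job handed in, verdict not returned: the opposite, right and left nuts were turned in that order to about 0.7, 0.9 and 0.9 rad clockwise (measured from images), and the wrench was released on bare table about 0.22 m from the cover's centre, upright by silhouette fit since my picture views were used up.

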